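# Make up two woodturning kits

### The job

Make up the two kits for the lathe class. In the two-compartment tray put the tool-handle kit: the long square blank lying in the long compartment and the narrow brass ferrule standing in the small one. In the three-compartment tray put the lidded-box kit: the short square blank lying in the largest compartment, the wide brass collar lying flat in the middle one and the dark lid knob standing upright in the smallest, everything resting on the tray floor, same way up as now; leave the wax tin, the sanding block and the gouge where they are.

Things in the scene. Friction and masses are not known exactly. Their poses are not given: they have to be found in the camera images.
- long_blank: The long square wood blank: plain pale wood, 120 x 36 x 36 mm, lying on the bench. Origin: centre of its underside; x along its 120 mm length, z up.
- short_blank: The short square wood blank: same pale wood, 60 x 36 x 36 mm, lying on the bench. Origin: centre of its underside; x along its 60 mm length, z up.
- ferrule: The narrow brass ferrule: a slim tube standing on end, 26 mm outside and 20 mm inside diameter, 40 mm tall. Origin: centre of its lower end; z up along its axis.
- collar: The wide brass collar: a ring lying flat, 50 mm outside and 38 mm inside diameter, 28 mm tall. Origin: centre of its underside; z up along its axis.
- lid_knob: The dark turned lid knob, standing upright, 50 mm tall: a 36 mm foot (9 mm high), a 20 mm waist at 16 to 22 mm height, and a 36 mm head that is straight-sided from 29 to 42 mm height and rounded above. Origin: centre of its underside; z up along its axis.
- handle_tray: TWO-compartment tray, low plywood, fixed. Floor 5 mm thick, rims and dividers 6 mm thick, tops 13 mm above the bench, 70 mm wide inside. Origin: centre of its underside; x across it (away from the robot at yaw 0), y along it, to the robot's left. 228 x 82 mm outside. Long compartment: 148 mm along y, centred at y = -34 mm; small one: 62 mm, centred at y = +77 mm.
- box_tray: THREE-compartment tray, low plywood, fixed. Floor 5 mm thick, rims and dividers 6 mm thick, tops 13 mm above the bench, 70 mm wide inside. Origin: centre of its underside; x across it (away from the robot at yaw 0), y along it, to the robot's left. 252 x 82 mm outside. Largest compartment: 88 mm along y, centred at y = -76 mm; middle: 78 mm, centred at y = +13 mm; smallest: 62 mm, centred at y = +89 mm.
- wax_tin: Bystander: round flat steel tin, 72 mm diameter, 40 mm tall, beyond the trays. Origin: centre of its underside.
- sanding_block: Bystander: cork sanding block, 75 x 45 x 35 mm, beyond the trays. Origin: centre of its underside; x along its length.
- gouge: Bystander: turning gouge with a pale wooden handle, about 265 mm long and 26 mm high, lying at the robot's left. Origin: under the joint of handle and blade; x along the blade.
Mind the look-alikes: they are no part of the job. What is shaped like the lid_knob but green, orange or pink is not meant.

How it is judged:
By the outcome, as a careful person would: the job done as asked, in the order asked, and still so for the second after the job is handed in, with the robot touching nothing.
It also fails if it takes over 128 s, if anything falls off the work surface, if the arm or the gripper's body presses on something with over 40 N, if the wrist force passes 120 N, or if a joint passes its speed limit or range.

### The arm

A 7-joint arm with a two-finger parallel gripper is mounted at the origin on the work surface. World frame = base frame: x ahead of the robot, y to its left, z up, the work surface at z = 0. Lengths are in mm, angles in rad, forces in N, time in s.
With the tool pointing down it reaches from about 400 to 875 mm from the base axis. Payload 4.4 kg.
Tool frame: the origin (TCP) lies at the very end of the fingers, on their centre line; the grasp point (between the pads) lies 19 mm behind it (ctrl.grip_point_offset is the distance from the TCP to the grasp point, in mm); z points along the fingers, y is the line along which they close (so a half turn about z gives the same grasp; the last joint's range is limited). The gripper opens to 85 mm and grips with 20 to 120 N. Pads are 22 mm wide; open, the fingers measure 114 mm over their backs; the gripper's body (76 mm by 85 mm) begins 54 mm behind the grasp point. The pads swing forward as they close: fully open they stand 13 mm farther back than shut.
Start: joints at [1.245, 0.628, 0.038, 1.517, -0.027, 0.996, -0.02], TCP at [167.004, -628.194, 231.313] pointing down, gripper open.
Joint ranges: [-3.06, 3.06], [-0.37, 2.12], [-1.25, 1.32], [0.18, 2.47], [-1.1, 4.24], [0.23, 1.98], [-2.94, 2.94]. Speed limits (rad/s): [2.57, 2.57, 3.14, 3.14, 3.14, 3.14, 3.14].

### API

Orientations are given as [roll, pitch, yaw] about the fixed x, y, z axes, in that order (R = Rz(yaw) Ry(pitch) Rx(roll)).
In Python, from cell import ctrl gives the robot as it stands.
- The arm moves only by the tool jog_arm, never from a script. Its argument "increments" is one flat list of numbers, 7 for each row, row after row: the finger opening in cm, from 0 to 8.54, then the shift along the tool's x, y, z in cm, then the turn, a rotation vector about the tool's x, y, z in degrees. In form: [fingers, x, y, z, rx, ry, rz, fingers, x, y, z, rx, ry, rz, ...]. A call has 1 to 20 rows; each row is the pose to reach, as a shift and turn from the pose commanded when the call began, along the tool's axes at that moment; what a row does not reach only later rows make up. A row lasts 1/10 s, in which the tool goes at most 50 mm and 8.59 degrees, less where a joint would pass 70% of its speed; a pose out of reach is approached as far as the arm can. A call with a gripper value outside its range is refused whole. The fingers move at their own pace and stop on an object; the grip force is fixed at half the most. Time passes only in rows, so rows that repeat a pose let the fingers close. It gives the time, the measured TCP pose, the force, the opening and the grip force at its end, in the units of the state.
- ctrl.read_state(): the state, without advancing time (a new reading comes with each control period).
- ctrl.get_image(name): name is "side" or "top" or "wrist"; returns the picture (384x512x3 uint8, red, green, blue); there is no depth.
- ctrl.camera_params(name): a dict with "fx", "fy", "cx", "cy" (pixels), "distortion" ([k1, k2, p1, p2, k3] as OpenCV has them; the pictures are not rectified), "extrinsics" (4x4, takes a point from world to camera coordinates). Camera axes: x right, y down, z forward; pixel columns grow to the right and rows downward; lengths in mm; the calibration is good to about 2 mm. A picture is of the moment at which its call begins: read the wrist's pose just before it. camera_params takes no time and is no camera call; for the wrist camera it gives the pose at the moment of the call.
- ctrl.finish_job(): hands the job in; it is judged then, once.
The state is a dict: "clock": time; "qpos": joint angles; "qd": joint speeds; "tau": joint torques, N m; "eef_pos": TCP position; "tool_rot": TCP orientation; "force": force on the tool from outside, world axes, zero at the start; "torque": the same for the moment, N m; "width": finger opening in mm; "gripper_force": force on a finger pad.
Only numpy, scipy, OpenCV 4.12 (cv2) and the standard library are available. Lean on these libraries where they do the work, as an engineer would, in place of code of your own. Each camera call takes 0.05 s, during which the arm holds its last target. There are 200 camera calls.

## Working session

There is one attempt and no reset: what is moved stays moved. The work goes in short steps, Python scripts to look and compute and a tool call to move; the robot and the scene stay as the last step left them, time stands still between calls to the robot, and variables do not carry over. Pictures are saved under pics/ and viewed, at most 14 in all, crops included, and the job is handed in when it is done.

Besides the shell and the picture viewer there is one more tool, called after "Request:" in YAML: its name, and indented under it one key for each argument. jog_arm: Moves the arm, as the interface text tells. Its arguments: {"type":"object","properties":{"increments":{"type":"array","items":{"type":"number"}}},"required":["increments"]}

```bash
ls; mkdir -p pics; cat > h.py <<'E'
import numpy as np, cv2
from cell import ctrl
def save(n,f):
    im=ctrl.get_image(n); cv2.imwrite(f,im[:,:,::-1]); return im
def ray(n,uv,z,P=None):
    P=P or ctrl.camera_params(n)
    K=np.array([[P['fx'],0,P['cx']],[0,P['fy'],P['cy']],[0,0,1.]])
    p=cv2.undistortPoints(np.array(uv,float).reshape(-1,1,2),K,np.array(P['distortion'],float)).reshape(-1,2)
    T=np.array(P['extrinsics']);R=T[:3,:3];c=-R.T@T[:3,3]
    d=np.c_[p,np.ones(len(p))]@R
    return c+d*((z-c[2])/d[:,2])[:,None]
def proj(n,pts,P=None):
    P=P or ctrl.camera_params(n)
    K=np.array([[P['fx'],0,P['cx']],[0,P['fy'],P['cy']],[0,0,1.]])
    T=np.array(P['extrinsics'])
    return cv2.projectPoints(np.array(pts,float),cv2.Rodrigues(T[:3,:3])[0],T[:3,3],K,np.array(P['distortion'],float))[0].reshape(-1,2)
E
python3 - <<'E'
from h import *
a=save('top','pics/top.png')
b=save('side','pics/side.png')
cv2.imwrite('pics/top2.png',cv2.resize(a[:,:,::-1],(800,600),interpolation=cv2.INTER_CUBIC))
s=ctrl.read_state();print(s)
for n in('top','side'):
    T=np.array(ctrl.camera_params(n)['extrinsics']);print(n,-T[:3,:3].T@T[:3,3],ctrl.camera_params(n)['fx'])
E
```

```text
pics
{'clock': 0.1, 'qpos': array([ 1.24520638,  0.62924119,  0.03843977,  1.51821776, -0.02701657,
        0.9963018 , -0.02002342]), 'qd': array([ 8.59629046e-04, -1.83540899e-03, -1.62625285e-03, -2.42899532e-03,
       -1.64749686e-03,  5.86757320e-05, -1.25059315e-03]), 'tau': array([ 3.57673292e-03, -5.64525855e+01,  1.23041421e+00, -1.93973529e+01,
        1.11744451e-02,  5.41596630e-03, -7.14747387e-06]), 'eef_pos': array([ 166.87220666, -627.66431808,  230.50508092]), 'tool_rot': array([-3.13994201e+00, -2.02490320e-06,  2.59762688e-01]), 'force': array([ 1.08804901, -0.27824373, -0.15482638]), 'torque': array([-0.01527767, -0.00339456,  0.006243  ]), 'gripper_force': 0.0, 'width': 85.38912123659999}
top [ 342.69597195   93.03124852 1260.62867278] 402.6166041553907
side [ 376.58423635 -596.36064052  858.60363533] 412.3033147448135
```

View pics/top2.png

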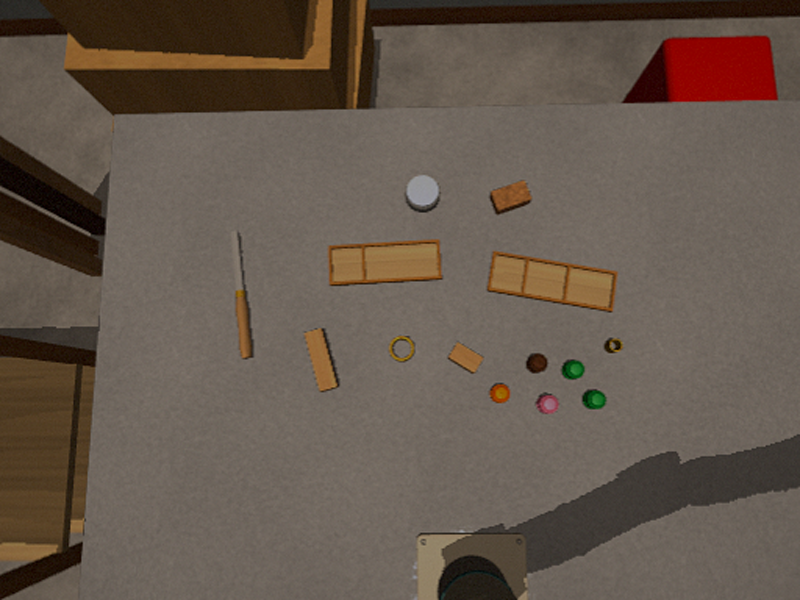

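View pics/side.png

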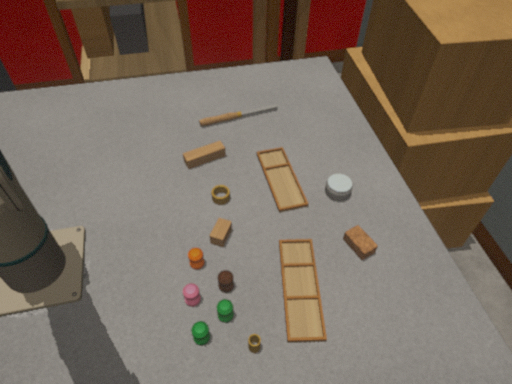

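Top view at 800x600: the dark knob is at (537,363). The objects it could be mistaken for are green (573,370) and (595,399), orange (500,393) and pink (547,404). The long blank is at (321,359), the short blank at (466,357), the collar at (402,348) and the ferrule at (613,345). The gouge handle at (244,325) could pass for wood. The handle tray is centred near (386,263) and the box tray near (552,281). The side view agrees, with the dark knob at (226,280).

```bash
python3 - <<'E'
from h import *
im=cv2.imread('pics/top.png'); hsv=cv2.cvtColor(im,cv2.COLOR_BGR2HSV)
sub=lambda cx,cy,r:(int(cx*.64-r),int(cy*.64-r))
# crop check
c=cv2.resize(im[205:275,275:410],None,fx=5.5,fy=5.5,interpolation=cv2.INTER_CUBIC);cv2.imwrite('pics/crop.png',c)
m=((hsv[:,:,1]>90)&(hsv[:,:,2]>50)).astype(np.uint8)
print('bg',hsv[220,230],'dark',hsv[232,343])
n,l,st,ce=cv2.connectedComponentsWithStats(m)
for i in range(1,n):
    if st[i,4]>25 and 100<ce[i][1]<280 and 100<ce[i][0]<420:
        ct=cv2.findContours((l==i).astype(np.uint8),cv2.RETR_EXTERNAL,cv2.CHAIN_APPROX_NONE)[0][0]
        r=cv2.minAreaRect(ct); b=cv2.boxPoints(r)
        z=13 if st[i,4]>800 else 36
        w=ray('top',np.vstack([b,[r[0]]]),z)
        e=w[1]-w[0];f=w[2]-w[1]
        L=e if np.hypot(*e[:2])>np.hypot(*f[:2]) else f
        print(ce[i].round(1),st[i,4],'z',z,'ctr',w[4,:2].round(1),'dim',np.hypot(*e[:2]).round(1),np.hypot(*f[:2]).round(1),'ang',np.degrees(np.arctan2(L[1],L[0])).round(1))
P=ctrl.camera_params('wrist');T=np.array(P['extrinsics']);s=ctrl.read_state()
from scipy.spatial.transform import Rotation as Ro
R=Ro.from_euler('xyz',s['tool_rot']).as_matrix();print(R.round(3))
print('cam in tool',R.T@(-T[:3,:3].T@T[:3,3]-s['eef_pos']),(T[:3,:3]@R).round(3),P['fx'])
E
```

```text
bg [ 12  45 114] dark [ 11 191  68]
[326.6 125. ] 337 z 36 ctr [ 757.1 -100.5] dim 80.5 51.1 ang -70.4
[245.8 167.4] 1870 z 13 ctr [631.4 157.8] dim 231.7 85.2 ang -87.7
[353.4 179.6] 2140 z 13 ctr [ 586.5 -181.1] dim 85.7 256.5 ang -100.8
[155.4 207.4] 324 z 36 ctr [506.4 435.6] dim 25.5 138.1 ang -172.8
[204.9 230.1] 483 z 36 ctr [433.  282.1] dim 37.6 121.3 ang -164.3
[256.4 222.5] 111 z 36 ctr [452.4 124.5] dim 45.8 48.7 ang 179.2
[393.9 220.3] 38 z 36 ctr [ 455. -291.] dim 25.7 25.4 ang -57.8
[297.6 228.6] 252 z 36 ctr [4.336e+02 1.000e-01] dim 38.2 59.9 ang -122.1
[344.8 232.2] 60 z 36 ctr [ 420.3 -143.1] dim 25.4 30.5 ang -173.4
[367.  236.4] 121 z 36 ctr [ 407.3 -205.9] dim 39.0 32.9 ang -90.8
[319.5 251.5] 137 z 36 ctr [364.4 -63.4] dim 38.9 32.6 ang -90.7
[380.9 255.8] 124 z 36 ctr [ 348.3 -244.8] dim 40.8 32.6 ang -47.2
[349.5 258.3] 104 z 36 ctr [ 342.7 -153.3] dim 41.6 32.3 ang -90.7
[[ 0.966  0.257 -0.   ]
 [ 0.257 -0.966  0.002]
 [ 0.    -0.002 -1.   ]]
cam in tool [ 7.59011497e+01  3.90055715e-02 -1.44163613e+02] [[ 0.     1.    -0.   ]
 [-0.955  0.    -0.296]
 [-0.296  0.001  0.955]] 331.11151488641366
```

View pics/crop.png

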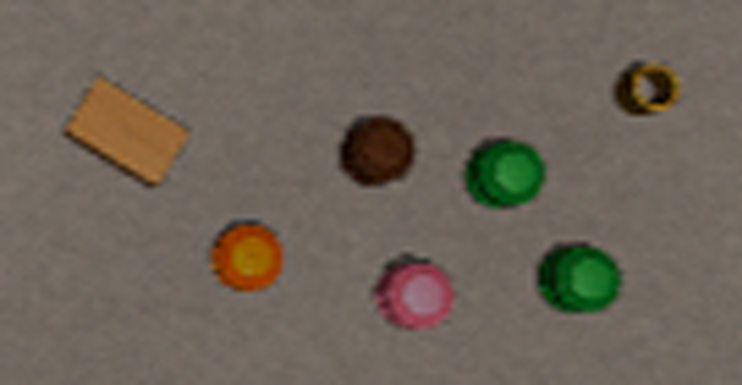

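The crop confirms the choice: the dark brown knob is at crop pixel (377,150), and the two green, the orange and the pink ones are decoys. Next I move to a survey pose over the right half.

Request:
jog_arm:
  increments: [8.5,6,-5,0,0,0,3,8.5,12,-10,0,0,0,6,8.5,18,-15,0,0,0,9,8.5,22,-18.5,0,0,0,11,8.5,26,-22,0,0,0,13,8.5,30,-25.3,0,0,0,14.9,8.5,34,-28.7,0,0,0,14.9,8.5,38,-32,0,0,0,14.9,8.5,41.8,-35.3,0,0,0,14.9,8.5,41.8,-35.3,0,0,0,14.9,8.5,41.8,-35.3,0,0,0,14.9,8.5,41.8,-35.3,0,0,0,14.9,8.5,41.8,-35.3,0,0,0,14.9,8.5,41.8,-35.3,0,0,0,14.9]

```text
clock: 1.5
eef_pos: [479.3, -180.9, 231.1]
tool_rot: [3.141, 0.001, -0.002]
force: [0.8, 0.6, -0.6]
width: 84.9
gripper_force: 0.0
```

```bash
python3 - <<'E'
from h import *
import pickle
s=ctrl.read_state();P=ctrl.camera_params('wrist');im=save('wrist','pics/w1.png');pickle.dump(P,open('w1.pkl','wb'))
print(s['clock'],s['eef_pos'],s['tool_rot'],s['qpos'].round(2))
E
```

```text
1.5 [ 479.31980343 -180.86744007  231.06879314] [ 3.14096583e+00  1.17049512e-03 -1.96701987e-03] [ 0.25  0.43  0.08  1.9  -0.04  0.81 -1.22]
```

View pics/w1.png

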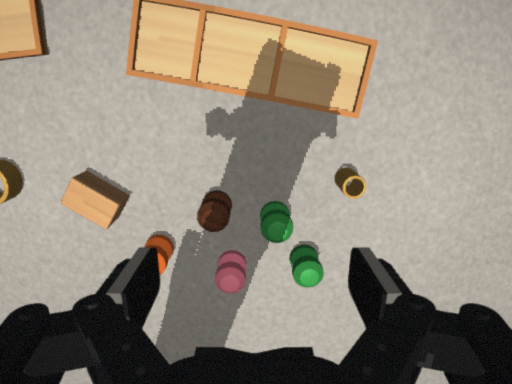

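The wrist view shows the box tray from (127,74) to (376,41) and the dark knob at (214,211). The ferrule rim is at (353,187) and the short blank at (93,200). Next is the left half.

Request:
jog_arm:
  increments: [8.5,0,-4,0,0,0,0,8.5,0,-9,0,0,0,0,8.5,0,-14,0,0,0,0,8.5,0,-19,0,0,0,0,8.5,0,-24,0,0,0,0,8.5,0,-29,0,0,0,0,8.5,0,-33,0,0,0,0,8.5,0,-36,0,0,0,0,8.5,0,-36,0,0,0,0,8.5,0,-36,0,0,0,0,8.5,0,-36,0,0,0,0,8.5,0,-36,0,0,0,0]

```text
clock: 2.75
eef_pos: [480.7, 178.2, 231.4]
tool_rot: [3.141, -0.0, -0.004]
force: [-0.6, 0.5, -0.5]
width: 85.2
gripper_force: 0.0
```

```bash
python3 - <<'E'
from h import *
import pickle
s=ctrl.read_state();P=ctrl.camera_params('wrist');im=save('wrist','pics/w2.png');pickle.dump(P,open('w2.pkl','wb'))
print(s['clock'],s['eef_pos'],s['tool_rot'],s['qpos'].round(2))
for f in ('w1','w2'):
    P=pickle.load(open(f+'.pkl','rb'));im=cv2.imread(f'pics/{f}.png');hsv=cv2.cvtColor(im,cv2.COLOR_BGR2HSV)
    m=((hsv[:,:,1]>95)&(hsv[:,:,2]>40)).astype(np.uint8)
    n,l,st,ce=cv2.connectedComponentsWithStats(m)
    for i in range(1,n):
        if st[i,4]>150:
            ct=cv2.findContours((l==i).astype(np.uint8),cv2.RETR_EXTERNAL,cv2.CHAIN_APPROX_NONE)[0][0]
            ap=cv2.approxPolyDP(cv2.convexHull(ct),4,True).reshape(-1,2)
            z=13 if st[i,4]>4500 else 36
            print(f,ce[i].round(),st[i,4],z);print(np.c_[ap,ray('wrist',ap,z,P)[:,:2].round(1)].tolist())
E
```

```text
2.75 [480.74835647 178.15376393 231.38834167] [ 3.14078384e+00 -4.22021424e-05 -3.77783193e-03] [-0.43  0.43  0.03  1.9  -0.02  0.81 -1.97]
w1 [21. 29.] 2498 36
[[39.0, 0.0, 643.8, 27.5], [47.0, 53.0, 593.4, 25.0], [0.0, 59.0, 590.7, 78.4], [0.0, 0.0, 647.7, 70.4]]
w1 [246.  56.] 18308 13
[[134.0, 0.0, 643.7, -60.7], [184.0, 0.0, 642.0, -111.7], [377.0, 40.0, 604.7, -309.0], [358.0, 117.0, 525.3, -294.7], [126.0, 74.0, 571.1, -46.5]]
w1 [  9. 180.] 673 36
[[4.0, 160.0, 484.9, 94.2], [19.0, 172.0, 471.1, 78.6], [21.0, 187.0, 453.7, 79.9], [0.0, 203.0, 434.6, 111.3]]
w1 [350. 183.] 635 36
[[340.0, 169.0, 472.8, -272.7], [351.0, 169.0, 472.8, -284.5], [364.0, 180.0, 460.7, -299.7], [360.0, 196.0, 442.6, -297.0], [347.0, 196.0, 442.6, -282.6], [337.0, 184.0, 456.2, -270.6]]
w1 [ 94. 199.] 2261 36
[[72.0, 178.0, 463.8, 16.9], [88.0, 172.0, 470.4, -2.4], [128.0, 196.0, 443.1, -43.8], [106.0, 228.0, 404.9, -13.5], [61.0, 203.0, 434.8, 34.9]]
w1 [214. 212.] 968 36
[[219.0, 191.0, 448.6, -143.9], [229.0, 199.0, 439.5, -154.4], [227.0, 223.0, 411.4, -151.5], [211.0, 231.0, 401.7, -133.3], [200
[... 1890 characters left out ...]
, [287.0, 162.0, 481.8, 142.9]]
w2 [407. 200.] 1922 36
[[390.0, 172.0, 470.9, 31.5], [439.0, 203.0, 435.2, -29.8], [422.0, 228.0, 405.0, -14.5], [374.0, 195.0, 445.0, 46.5]]
w2 [502. 204.] 258 36
[[511.0, 192.0, 447.7, -117.0], [505.0, 217.0, 417.0, -116.6], [496.0, 215.0, 419.7, -104.1], [494.0, 203.0, 434.6, -98.0]]
w2 [450. 254.] 1204 36
[[436.0, 235.0, 395.9, -33.1], [447.0, 234.0, 396.9, -46.5], [470.0, 252.0, 372.5, -80.9], [472.0, 261.0, 360.1, -86.4], [465.0, 271.0, 346.6, -80.1], [451.0, 274.0, 343.1, -62.4], [429.0, 253.0, 372.7, -28.6]]
w2 [502. 262.] 549 36
[[499.0, 248.0, 376.6, -118.7], [511.0, 250.0, 373.3, -136.2], [511.0, 283.0, 325.9, -149.6], [489.0, 263.0, 356.5, -110.2]]
```

View pics/w2.png

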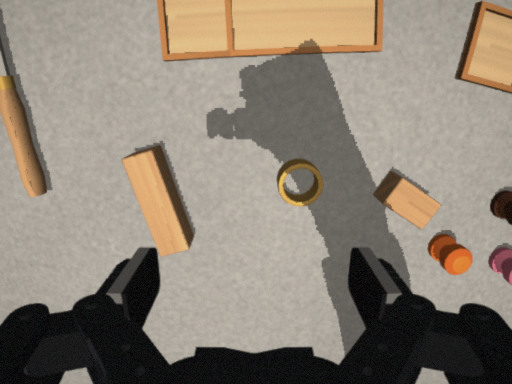

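The wrist view shows the long blank's top face from about (124,160) to (175,253), the collar centred at (300,183), the short blank at (410,200), and the handle tray's near edge from (162,58) to (381,50). Next I hover over the long blank.

Request:
jog_arm:
  increments: [8.5,-1.5,-4,2,0,0,-6,8.5,-3,-8,5,0,0,-12,8.5,-5.1,-10.6,8,0,0,-16.2,8.5,-5.1,-10.6,8,0,0,-16.2,8.5,-5.1,-10.6,8,0,0,-16.2,8.5,-5.1,-10.6,8,0,0,-16.2,8.5,-5.1,-10.6,8,0,0,-16.2]

```text
clock: 3.5
eef_pos: [431.0, 285.2, 152.2]
tool_rot: [3.141, -0.002, 0.279]
force: [-0.4, 0.3, -0.2]
width: 85.0
gripper_force: 0.0
```

```bash
python3 - <<'E'
from h import *
s=ctrl.read_state();P=ctrl.camera_params('wrist');im=save('wrist','pics/w3.png')
print(s['clock'],s['eef_pos'],s['tool_rot'])
g=cv2.cvtColor(im,cv2.COLOR_RGB2HSV)
print(proj('wrist',[[*s['eef_pos'][:2],36]],P))
for v in (120,160,180,200):
    m=((g[:,:,1]>90)&(g[:,:,2]>v)).astype(np.uint8)
    ct=max((c for c in cv2.findContours(m,cv2.RETR_EXTERNAL,cv2.CHAIN_APPROX_NONE)[0] if cv2.pointPolygonTest(c,proj('wrist',[[*s['eef_pos'][:2],36]],P)[0].tolist(),True)>-30),key=cv2.contourArea,default=None)
    if ct is None: continue
    w=ray('wrist',ct.reshape(-1,2),36,P)[:,:2]
    r=cv2.minAreaRect(w.astype(np.float32));print(v,r)
E
```

```text
3.5 [431.01926512 285.19218577 152.22877974] [ 3.14137438e+00 -2.08504818e-03  2.79276147e-01]
[[253.32422518 184.52533287]]
120 ((434.1208190917969, 285.4422607421875), (119.5426025390625, 35.622501373291016), 16.0002498626709)
160 ((404.8111877441406, 277.138671875), (58.855098724365234, 35.395294189453125), 15.559539794921875)
180 ((404.4841613769531, 277.11749267578125), (58.0369873046875, 35.220863342285156), 15.887815475463867)
200 ((404.5540771484375, 276.95172119140625), (58.019222259521484, 34.488155364990234), 16.0002498626709)
```

View pics/w3.png

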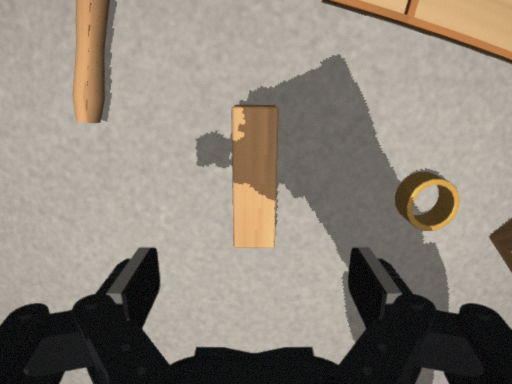

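The blank is at pixels (233..277, 105..247). Its centre is (434.1, 285.4), its yaw is 16.0° and the dimensions match. Now I grasp it and lift.

Request:
jog_arm:
  increments: [8.5,0.3,0.1,4,0,0,0,8.5,0.3,0.1,8,0,0,0,8.5,0.3,0.1,11,0,0,0,8.5,0.3,0.1,13,0,0,0,8.5,0.3,0.1,14,0,0,0,8.5,0.3,0.1,14,0,0,0,2.5,0.3,0.1,14,0,0,0,2.5,0.3,0.1,14,0,0,0,2.5,0.3,0.1,14,0,0,0,2.5,0.3,0.1,14,0,0,0,2.5,0.3,0.1,14,0,0,0,2.5,0.3,0.1,14,0,0,0,2.5,0.3,0.1,14,0,0,0,2.5,0.3,0.1,14,0,0,0,2.5,0.3,0.1,14,0,0,0]

```text
clock: 5.05
eef_pos: [433.3, 286.7, 12.5]
tool_rot: [-3.141, -0.002, 0.282]
force: [-1.0, -0.7, 6.8]
width: 34.8
gripper_force: 61.0
```

Request:
jog_arm:
  increments: [2.5,0,0,-3,0,0,0,2.5,0,0,-7,0,0,0,2.5,1,1.5,-9,0,0,-7,2.5,2.5,4,-9,0,0,-15,2.5,4.5,7,-9,0,0,-23,2.5,7,10,-9,0,0,-31,2.5,9,13,-9,0,0,-39,2.5,11,16,-9,0,0,-47,2.5,13,18.5,-9,0,0,-55,2.5,14,20,-9,0,0,-63,2.5,14.8,21,-9,0,0,-70,2.5,14.8,21,-9,0,0,-75.9,2.5,14.8,21,-9,0,0,-75.9,2.5,14.8,21,-9,0,0,-75.9,2.5,14.8,21,-9,0,0,-75.9,2.5,14.8,21,-9,0,0,-75.9]

```text
clock: 6.65
eef_pos: [633.0, 126.2, 101.5]
tool_rot: [3.141, 0.0, 1.607]
force: [-0.6, -0.5, -0.7]
width: 34.8
gripper_force: 60.1
```

```bash
python3 - <<'E'
from h import *
s=ctrl.read_state();P=ctrl.camera_params('wrist');im=save('wrist','pics/w4.png')
print(s['clock'],s['eef_pos'],s['tool_rot'])
E
```

```text
6.65 [633.02399519 126.21013161 101.50642911] [3.14148236e+00 2.81446306e-04 1.60699639e+00]
```

View pics/w4.png

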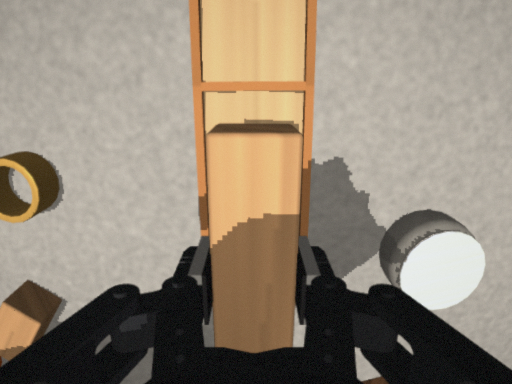

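The wrist view shows the blank (205..300) centred over the compartment (195..310) and parallel to the rims. I lower and release it.

Request:
jog_arm:
  increments: [2.5,0,0,3,0,0,0,2.5,0,0,6,0,0,0,2.5,0,0,7.5,0,0,0,2.5,0,0,8,0,0,0,2.5,0,0,8.3,0,0,0,2.5,0,0,8.3,0,0,0,2.5,0,0,8.3,0,0,0,6,0,0,8.3,0,0,0,6,0,0,8.3,0,0,0,6,0,0,8.3,0,0,0,6,0,0,8.3,0,0,0,6,0,0,8.3,0,0,0,6,0,0,5,0,0,0,6,0,0,0,0,0,0,6,0,0,-6,0,0,0,6,0,0,-6,0,0,0,6,0,0,-6,0,0,0,6,0,0,-6,0,0,0]

```text
clock: 8.5
eef_pos: [632.5, 125.1, 160.2]
tool_rot: [-3.14, 0.001, 1.607]
force: [-0.2, -0.8, -0.8]
width: 60.1
gripper_force: 0.0
```

```bash
python3 - <<'E'
from h import *
s=ctrl.read_state();P=ctrl.camera_params('wrist');im=save('wrist','pics/w5.png')
print(s['clock'],s['eef_pos'],s['tool_rot'])
hsv=cv2.cvtColor(im,cv2.COLOR_RGB2HSV)
from h import *
# ferrule estimates from w1 and top: contour top rim
import pickle
P1=pickle.load(open('w1.pkl','rb'))
print('pred', proj('wrist',[[455,-285,40],[455,-285,0]],P1), proj('top',[[455,-285,40]]))
I=cv2.imread('pics/w1.png')[155:215,320:385];cv2.imwrite('pics/f.png',cv2.resize(np.hstack([I,I*0+0]),None,fx=6,fy=6)[:, :390])
E
```

```text
8.5 [632.4512069  125.13855729 160.15809467] [-3.13978298e+00  9.99336476e-04  1.60706019e+00]
pred [[351.14002619 186.15561277]
 [341.61521504 176.44363779]] [[392.25883984 220.17812877]]
```

View pics/w5.png

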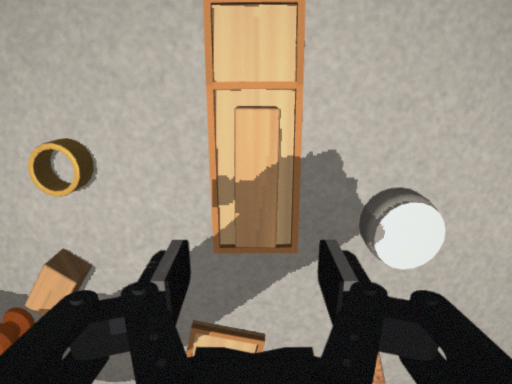

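The long blank is released inside the long compartment, at pixels (235..280, 107..247). Next is the ferrule, starting with a hover.

Request:
jog_arm:
  increments: [6,-3,-1.4,0,0,0,0,6,-7.5,-3.6,0,0,0,0,6,-12,-5.7,0,0,0,0,6,-16.5,-7.9,0,0,0,0,6,-21,-10,0,0,0,0,6,-25.5,-12.2,0,0,0,0,6,-30,-14.3,0,0,0,0,6,-34,-16.2,0,0,0,0,6,-38,-18.1,0,0,0,0,6,-40.3,-19.2,0,0,0,0,6,-40.3,-19.2,0,0,0,0,6,-40.3,-19.2,0,0,0,0,6,-40.3,-19.2,0,0,0,0,6,-40.3,-19.2,0,0,0,0]

```text
clock: 9.95
eef_pos: [456.7, -282.2, 161.0]
tool_rot: [-3.141, -0.001, 1.61]
force: [-0.4, 0.8, -0.2]
width: 60.0
gripper_force: 0.0
```

```bash
cat >> h.py <<'E'
def holes(im,P,z,lo,hi):
    """ring bores seen as closed inner contours of brass; inner and outer rim centre at height z"""
    g=cv2.cvtColor(im,cv2.COLOR_RGB2HSV)
    m=((g[:,:,1]>100)&(g[:,:,2]>110)&(g[:,:,0]>12)&(g[:,:,0]<32)).astype(np.uint8)
    cs,h=cv2.findContours(m,cv2.RETR_CCOMP,cv2.CHAIN_APPROX_NONE)
    for c,k in zip(cs,h[0]):
        w=ray('wrist',c.reshape(-1,2),z,P)[:,:2].astype(np.float32)
        (x,y),r=cv2.minEnclosingCircle(w)
        if lo<2*r<hi and len(c)>12: print('hole' if k[3]>=0 else 'out',c.reshape(-1,2).mean(0).round(),'xy',round(x,1),round(y,1),'d',round(2*r,1))
E
python3 - <<'E'
from h import *
s=ctrl.read_state();P=ctrl.camera_params('wrist');im=save('wrist','pics/w6.png')
print(s['clock'],s['eef_pos'],s['tool_rot'])
print(proj('wrist',[[455,-285,40]],P))
holes(im,P,40,15,40)
E
```

```text
9.95 [ 456.654568   -282.17025677  160.96514854] [-3.14144019e+00 -1.17303736e-03  1.61000294e+00]
[[251.11362627 185.42934307]]
out [250. 189.] xy 454.5 -288.0 d 25.3
hole [250. 189.] xy 454.5 -288.1 d 21.8
hole [349. 188.] xy 537.6 -283.9 d 28.3
```

View pics/w6.png

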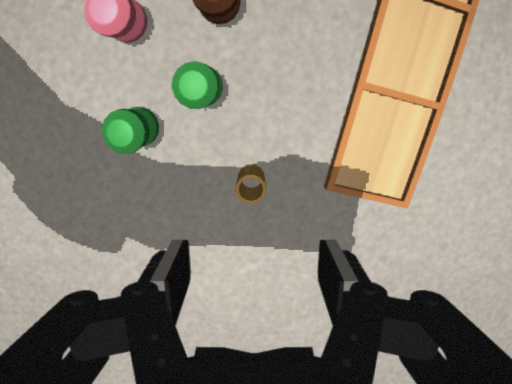

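The ferrule rim is at pixel (250,189), centred on (454.5, -288.0), and its diameters match. I grasp it and lift.

Request:
jog_arm:
  increments: [6,-0.6,-0.2,4,0,0,0,6,-0.6,-0.2,8,0,0,0,6,-0.6,-0.2,12,0,0,0,6,-0.6,-0.2,14,0,0,0,6,-0.6,-0.2,14.8,0,0,0,6,-0.6,-0.2,14.8,0,0,0,1.5,-0.6,-0.2,14.8,0,0,0,1.5,-0.6,-0.2,14.8,0,0,0,1.5,-0.6,-0.2,14.8,0,0,0,1.5,-0.6,-0.2,14.8,0,0,0,1.5,-0.6,-0.2,14.8,0,0,0,1.5,-0.6,-0.2,14.8,0,0,0,1.5,-0.6,-0.2,14.8,0,0,0,1.5,-0.6,-0.2,14.8,0,0,0]

```text
clock: 11.4
eef_pos: [455.3, -290.5, 14.9]
tool_rot: [3.139, 0.001, 1.607]
force: [-0.4, 0.1, 7.3]
width: 24.3
gripper_force: 58.6
```

Request:
jog_arm:
  increments: [1.5,0,0,-3,0,0,0,1.5,0,0,-7,0,0,0,1.5,2,0.8,-9,0,0,0,1.5,6,2.3,-9,0,0,0,1.5,10.5,4,-9,0,0,0,1.5,15,5.6,-9,0,0,0,1.5,19.5,7.3,-9,0,0,0,1.5,24,9,-9,0,0,0,1.5,28.5,10.7,-9,0,0,0,1.5,33,12.4,-9,0,0,0,1.5,37.5,14.1,-9,0,0,0,1.5,42,15.8,-9,0,0,0,1.5,46,17.3,-9,0,0,0,1.5,49.5,18.6,-9,0,0,0,1.5,51.8,19.4,-9,0,0,0,1.5,51.8,19.4,-9,0,0,0,1.5,51.8,19.4,-9,0,0,0,1.5,51.8,19.4,-9,0,0,0]

```text
clock: 13.2
eef_pos: [629.3, 232.5, 103.5]
tool_rot: [-3.141, 0.002, 1.605]
force: [-0.0, -0.7, -0.7]
width: 24.3
gripper_force: 59.0
```

Request:
jog_arm:
  increments: [1.5,0.1,0.1,3,0,0,0,1.5,0.1,0.1,6,0,0,0,1.5,0.1,0.1,7.5,0,0,0,1.5,0.1,0.1,8,0,0,0,1.5,0.1,0.1,8.3,0,0,0,1.5,0.1,0.1,8.3,0,0,0,1.5,0.1,0.1,8.3,0,0,0,5,0.1,0.1,8.3,0,0,0,5,0.1,0.1,8.3,0,0,0,5,0.1,0.1,8.3,0,0,0,5,0.1,0.1,8.3,0,0,0,5,0.1,0.1,8.3,0,0,0,5,0,0,5,0,0,0,5,0,0,0,0,0,0,5,0,0,-6,0,0,0,6,0,0,-6,0,0,0,6,0,0,-6,0,0,0]

```text
clock: 14.9
eef_pos: [630.7, 235.4, 166.0]
tool_rot: [3.137, -0.002, 1.607]
force: [0.1, -0.5, -0.5]
width: 60.0
gripper_force: 0.0
```

```bash
python3 - <<'E'
from h import *
s=ctrl.read_state();P=ctrl.camera_params('wrist');im=save('wrist','pics/w7.png')
print(s['clock'],s['eef_pos'],s['tool_rot'])
holes(im,P,45,15,60)
E
```

```text
14.9 [630.70185512 235.41947766 166.00941042] [ 3.13681951e+00 -1.61755610e-03  1.60695463e+00]
out [ 72. 273.] xy 464.6 137.7 d 46.5
hole [276. 332.] xy 659.8 82.6 d 15.1
hole [274. 309.] xy 655.1 109.2 d 47.5
hole [253. 229.] xy 632.3 191.1 d 37.2
hole [225. 219.] xy 608.2 200.2 d 20.9
hole [254. 181.] xy 631.1 238.6 d 22.0
hole [255. 163.] xy 631.6 247.7 d 24.0
hole [274. 148.] xy 647.8 264.1 d 19.6
hole [258. 146.] xy 632.5 265.7 d 17.7
hole [223. 158.] xy 606.9 255.0 d 33.8
```

View pics/w7.png

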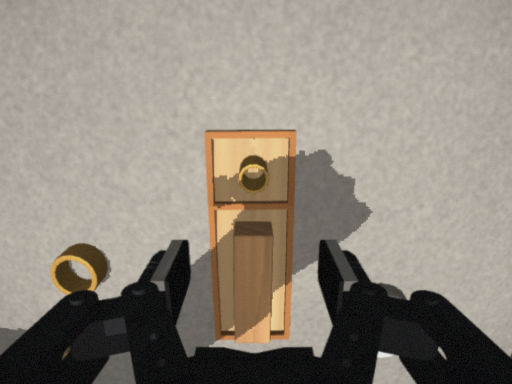

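The ferrule stands in the small compartment, at pixel (254,177). Next is the short blank.

Request:
jog_arm:
  increments: [8,-3,-2.7,0,0,0,6,8,-6,-5.4,0,0,0,12,8,-9.5,-8.6,0,0,0,18,8,-13,-11.8,0,0,0,24,8,-16.5,-15,0,0,0,30,8,-20,-18.1,0,0,0,33,8,-22.4,-20.3,0,0,0,33,8,-22.4,-20.3,0,0,0,33,8,-22.4,-20.3,0,0,0,33,8,-22.4,-20.3,0,0,0,33,8,-22.4,-20.3,0,0,0,33]

```text
clock: 16.05
eef_pos: [435.1, 4.6, 162.8]
tool_rot: [-3.141, -0.001, 1.033]
force: [0.1, -0.2, -1.1]
width: 80.1
gripper_force: 0.0
```

```bash
cat >> h.py <<'E'
def rel(s,x,y,z,yaw):
    p=s['eef_pos'];a=s['tool_rot'][2];d=np.array([x,y,z])-p
    print('inc',round((d[0]*np.cos(a)+d[1]*np.sin(a))/10,2),round((d[0]*np.sin(a)-d[1]*np.cos(a))/10,2),round(-d[2]/10,2),'rz',round(np.degrees(a)-yaw,1))
E
python3 - <<'E'
from h import *
s=ctrl.read_state();P=ctrl.camera_params('wrist');im=save('wrist','pics/w8.png')
print(s['clock'],s['eef_pos'],s['tool_rot'])
g=cv2.cvtColor(im,cv2.COLOR_RGB2HSV);q=proj('wrist',[[*s['eef_pos'][:2],36]],P)[0].tolist();print(q)
for v in (90,110,130,150,170):
    m=((g[:,:,1]>90)&(g[:,:,2]>v)).astype(np.uint8)
    for c in cv2.findContours(m,cv2.RETR_EXTERNAL,cv2.CHAIN_APPROX_NONE)[0]:
        if cv2.contourArea(c)>300 and cv2.pointPolygonTest(c,q,True)>-30:
            w=ray('wrist',c.reshape(-1,2),36,P)[:,:2];print(v,cv2.minAreaRect(w.astype(np.float32)))
E
```

```text
16.05 [435.13233317   4.56265376 162.83317672] [-3.14092803e+00 -5.23070454e-04  1.03282479e+00]
[253.27514957090094, 180.55706920065268]
90 ((434.9317321777344, 2.0891761779785156), (60.169639587402344, 35.054386138916016), 58.2126350402832)
110 ((434.75701904296875, 1.8365249633789062), (59.55609130859375, 35.023597717285156), 58.21263122558594)
130 ((434.551513671875, 1.9196968078613281), (59.48094940185547, 34.586578369140625), 58.21263122558594)
150 ((419.40679931640625, -11.37149715423584), (20.921205520629883, 22.83175277709961), 58.17629623413086)
150 ((442.5430908203125, 23.2829532623291), (14.410540580749512, 25.864397048950195), 59.18221664428711)
170 ((418.7911682128906, -11.502391815185547), (19.46527099609375, 22.55549430847168), 56.3239860534668)
170 ((442.1951904296875, 23.508081436157227), (12.71588134765625, 25.03998374938965), 59.199893951416016)
```

View pics/w8.png

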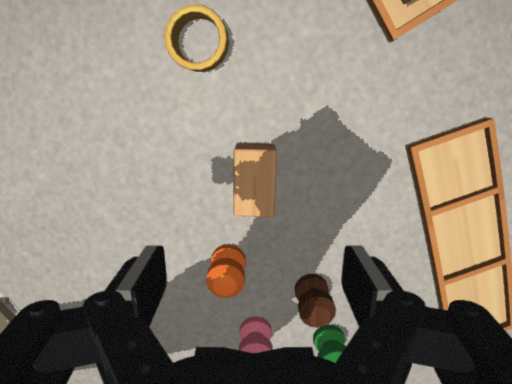

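The short blank is at pixels (234..276, 145..216), centred on (434.9, 2.1) with yaw 58.2°. The orange knob at (226,270) is clear of the fingers. I grasp it.

Request:
jog_arm:
  increments: [8,-0.2,0.1,4,0,0,1,8,-0.2,0.1,8,0,0,1,8,-0.2,0.1,12,0,0,1,8,-0.2,0.1,14,0,0,1,8,-0.2,0.1,15,0,0,1,8,-0.2,0.1,15,0,0,1,2.5,-0.2,0.1,15,0,0,1,2.5,-0.2,0.1,15,0,0,1,2.5,-0.2,0.1,15,0,0,1,2.5,-0.2,0.1,15,0,0,1,2.5,-0.2,0.1,15,0,0,1,2.5,-0.2,0.1,15,0,0,1,2.5,-0.2,0.1,15,0,0,1,2.5,-0.2,0.1,15,0,0,1]

```text
clock: 17.5
eef_pos: [434.8, 1.4, 13.9]
tool_rot: [3.141, -0.001, 1.014]
force: [-1.2, 0.6, 6.2]
width: 34.8
gripper_force: 60.3
```

```bash
cat >> h.py <<'E'
def box(yl):
    a=np.radians(-10.5); return 588-np.sin(a)*yl, -179+np.cos(a)*yl
E
python3 - <<'E'
from h import *
s=ctrl.read_state();print(s['eef_pos'],s['tool_rot'],s['width'],s['gripper_force'])
x,y=box(-76);print(x,y);rel(s,x,y,s['eef_pos'][2]+90,79.5)
E
```

```text
[434.79918336   1.3941946   13.8905953 ] [ 3.14052887e+00 -5.84868035e-04  1.01396431e+00] 34.82705735513762 60.347843170166016
574.1501000625968 -253.72737297486054
inc -14.29 25.31 -9.0 rz -21.4
```

Request:
jog_arm:
  increments: [2.5,0,0,-3,0,0,0,2.5,0,0,-7,0,0,0,2.5,-1,1.8,-9,0,0,-3,2.5,-3,5.3,-9,0,0,-7,2.5,-5.2,9.2,-9,0,0,-11,2.5,-7.4,13.1,-9,0,0,-15,2.5,-9.6,17,-9,0,0,-18,2.5,-11.6,20.5,-9,0,0,-21.4,2.5,-13.2,23.4,-9,0,0,-21.4,2.5,-14.3,25.3,-9,0,0,-21.4,2.5,-14.3,25.3,-9,0,0,-21.4,2.5,-14.3,25.3,-9,0,0,-21.4,2.5,-14.3,25.3,-9,0,0,-21.4]

```text
clock: 18.8
eef_pos: [573.0, -252.4, 103.3]
tool_rot: [-3.141, -0.001, 1.389]
force: [-0.3, 0.1, -0.8]
width: 34.6
gripper_force: 60.1
```

```bash
python3 - <<'E'
from h import *
s=ctrl.read_state();P=ctrl.camera_params('wrist');im=save('wrist','pics/w9.png')
x,y=box(-76);rel(s,x,y,19.4,79.5);print(s['eef_pos'])
E
```

```text
inc -0.11 0.14 8.39 rz 0.1
[ 572.98969931 -252.35589114  103.26772336]
```

View pics/w9.png

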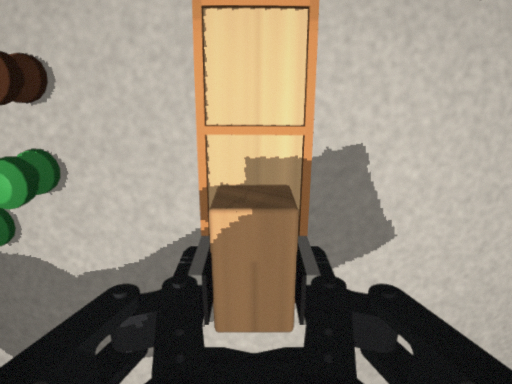

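The short blank (210..297) is centred and square over the largest compartment, and the divider at row 130 is well clear. I lower and release it.

Request:
jog_arm:
  increments: [2.5,-0.1,0.1,3,0,0,0,2.5,-0.1,0.1,6,0,0,0,2.5,-0.1,0.1,7.5,0,0,0,2.5,-0.1,0.1,8,0,0,0,2.5,-0.1,0.1,8.4,0,0,0,2.5,-0.1,0.1,8.4,0,0,0,2.5,-0.1,0.1,8.4,0,0,0,6,-0.1,0.1,8.4,0,0,0,6,-0.1,0.1,8.4,0,0,0,6,-0.1,0.1,8.4,0,0,0,6,-0.1,0.1,8.4,0,0,0,6,-0.1,0.1,8.4,0,0,0,6,0,0,5,0,0,0,6,0,0,0,0,0,0,6,0,0,-6,0,0,0,6,0,0,-6,0,0,0,6,0,0,-6,0,0,0]

```text
clock: 20.55
eef_pos: [574.9, -254.2, 165.7]
tool_rot: [3.137, 0.001, 1.387]
force: [-0.1, 0.7, -1.3]
width: 60.0
gripper_force: 0.0
```

```bash
python3 - <<'E'
from h import *
s=ctrl.read_state();P=ctrl.camera_params('wrist');im=save('wrist','pics/w10.png');print(s['eef_pos'],s['tool_rot'])
g=cv2.cvtColor(im,cv2.COLOR_RGB2HSV)
x,y=box(-76)
print('target px',proj('wrist',[[x,y,41]],P))
# collar hover: est centre (453,127)
rel(s,455,127,160,79.5)
for c,z in(((300,182),28),):
    import pickle;print(ray('wrist',[c],z,pickle.load(open('w2.pkl','rb'))))
E
```

```text
[ 574.92506652 -254.21000507  165.68156784] [3.13715175e+00 1.11222223e-03 1.38699829e+00]
target px [[251.51009277 180.44154946]]
inc 35.29 -18.76 0.57 rz -0.0
[[457.73182631 127.23851263  28.        ]]
```

Request:
jog_arm:
  increments: [8.5,3,-1.6,0,0,0,0,8.5,7,-3.7,0,0,0,0,8.5,11,-5.8,0,0,0,0,8.5,15,-8,0,0,0,0,8.5,19,-10.1,0,0,0,0,8.5,23,-12.2,0,0,0,0,8.5,27,-14.4,0,0,0,0,8.5,31,-16.5,0.3,0,0,0,8.5,35.3,-18.8,0.6,0,0,0,8.5,35.3,-18.8,0.6,0,0,0,8.5,35.3,-18.8,0.6,0,0,0,8.5,35.3,-18.8,0.6,0,0,0,8.5,35.3,-18.8,0.6,0,0,0]

```text
clock: 21.9
eef_pos: [453.2, 125.6, 156.6]
tool_rot: [-3.14, 0.001, 1.384]
force: [0.5, -0.4, -0.4]
width: 85.3
gripper_force: 0.0
```

```bash
python3 - <<'E'
from h import *
s=ctrl.read_state();P=ctrl.camera_params('wrist');im=save('wrist','pics/w11.png');print(s['eef_pos'],s['tool_rot'])
holes(im,P,28,30,60)
print(proj('wrist',[[456,127,28]],P))
E
```

```text
[453.23418676 125.56870004 156.55951749] [-3.14037334e+00  1.25204695e-03  1.38411095e+00]
out [427. 376.] xy 603.6 -134.2 d 33.6
out [254. 177.] xy 454.5 127.1 d 49.2
hole [255. 178.] xy 454.5 126.5 d 40.6
[[256.26613452 177.37947678]]
```

The ring is detected at pixel (254,177), centred on (454.5, 126.8), and its diameters match the collar. I grasp it.

Request:
jog_arm:
  increments: [8.5,0.1,0.1,4,0,0,0,8.5,0.1,0.1,8,0,0,0,8.5,0.1,0.1,12,0,0,0,8.5,0.1,0.1,14,0,0,0,8.5,0.1,0.1,14.8,0,0,0,8.5,0.1,0.1,14.8,0,0,0,4,0.1,0.1,14.8,0,0,0,4,0.1,0.1,14.8,0,0,0,4,0.1,0.1,14.8,0,0,0,4,0.1,0.1,14.8,0,0,0,4,0.1,0.1,14.8,0,0,0,4,0.1,0.1,14.8,0,0,0,4,0.1,0.1,14.8,0,0,0]

```text
clock: 23.25
eef_pos: [455.2, 128.4, 11.0]
tool_rot: [3.139, -0.001, 1.386]
force: [-1.2, -1.0, 9.8]
width: 48.1
gripper_force: 60.1
```

```bash
python3 - <<'E'
from h import *
s=ctrl.read_state();print(s['eef_pos'],s['tool_rot'],s['width'],s['gripper_force'],s['force'])
x,y=box(13);p=s['eef_pos'];off=p[:2]-[454.5,126.8];print(x,y,off);rel(s,x+off[0],y+off[1],p[2]+90,79.5)
E
```

```text
[455.18437851 128.39551602  10.99617275] [ 3.13896030e+00 -7.52287201e-04  1.38637537e+00] 48.123219154691064 60.093936659395695 [-1.20744146 -0.95242254  9.84086895]
590.369061831398 -166.21768620166858 [0.68437851 1.59551602]
inc -26.31 18.73 -9.0 rz -0.1
```

Request:
jog_arm:
  increments: [4,0,0,-3,0,0,0,4,0,0,-7,0,0,0,4,-2,1.4,-9,0,0,0,4,-5.5,3.9,-9,0,0,0,4,-9,6.4,-9,0,0,0,4,-12.5,8.9,-9,0,0,0,4,-16,11.4,-9,0,0,0,4,-19.5,13.9,-9,0,0,0,4,-23,16.4,-9,0,0,0,4,-25.3,18,-9,0,0,0,4,-26.3,18.7,-9,0,0,0,4,-26.3,18.7,-9,0,0,0,4,-26.3,18.7,-9,0,0,0,4,-26.3,18.7,-9,0,0,0]

```text
clock: 24.65
eef_pos: [589.7, -161.8, 99.7]
tool_rot: [-3.141, -0.001, 1.391]
force: [-0.5, -0.1, -1.6]
width: 47.9
gripper_force: 63.2
```

```bash
python3 - <<'E'
from h import *
s=ctrl.read_state();print(s['eef_pos'],s['tool_rot'],s['width'])
x,y=box(13);rel(s,x+.7,y+1.6,16.5,79.5)
save('wrist','pics/w12.png')
E
```

```text
[ 589.66106507 -161.79176192   99.68528123] [-3.14102495e+00 -1.09338710e-03  1.39076275e+00] 47.88682635640454
inc -0.25 0.19 8.32 rz 0.2
```

View pics/w12.png

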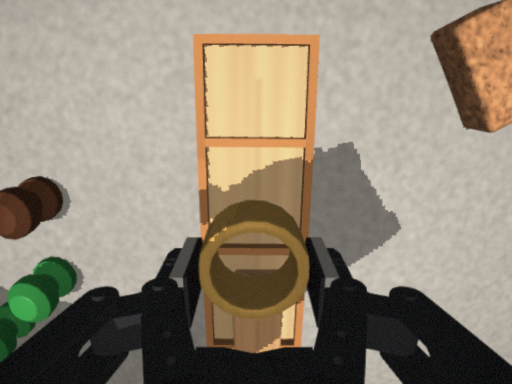

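The collar is held over the tray, with the dividers at rows 142 and 248 and the end rim at row 36. I check these against the tray model before lowering.

```bash
python3 - <<'E'
from h import *
for yl in (126,55,-29): print(yl,proj('wrist',[[*box(yl),13]]))
print(ray('wrist',[[257,36],[257,142],[254,248]],13)[:,:2], [box(v) for v in(126,55,-29)])
E
```

```text
126 [[255.65820171  35.37138204]]
55 [[255.14948431 143.53138748]]
-29 [[254.61778827 251.3722123 ]]
[[ 611.75032041  -55.64733945]
 [ 599.48906879 -124.08996501]
 [ 582.76311165 -204.5596997 ]] [(np.float64(610.9616762120106), np.float64(-55.109881646941716)), (np.float64(598.0229539020681), np.float64(-124.9209800839825)), (np.float64(582.7151697607277), np.float64(-207.51439231935467))]
```

The model matches to within 2–3 mm. I lower and release the collar.

Request:
jog_arm:
  increments: [4,-0.2,0.2,3,0,0,0,4,-0.2,0.2,6,0,0,0,4,-0.2,0.2,7.5,0,0,0,4,-0.2,0.2,8,0,0,0,4,-0.2,0.2,8.3,0,0,0,4,-0.2,0.2,8.3,0,0,0,4,-0.2,0.2,8.3,0,0,0,7,-0.2,0.2,8.3,0,0,0,7,-0.2,0.2,8.3,0,0,0,7,-0.2,0.2,8.3,0,0,0,7,-0.2,0.2,8.3,0,0,0,7,-0.2,0.2,8.3,0,0,0,7,0,0,5,0,0,0,7,0,0,0,0,0,0,7,0,0,-6,0,0,0,7,0,0,-6,0,0,0,7,0,0,-6,0,0,0]

```text
clock: 26.4
eef_pos: [591.5, -164.6, 161.6]
tool_rot: [3.137, 0.001, 1.387]
force: [0.0, 0.6, -0.6]
width: 70.1
gripper_force: 0.0
```

```bash
python3 - <<'E'
from h import *
s=ctrl.read_state();P=ctrl.camera_params('wrist');im=save('wrist','pics/w13.png');print(s['eef_pos'],s['tool_rot'])
holes(im,P,33,34,58)
x,y=box(13);print(x,y,proj('wrist',[[x,y,33]],P))
# knob: head centre in w1 & top
rel(s,420,-138,165,90)
E
```

```text
[ 591.53685577 -164.59789073  161.57768307] [3.13714574e+00 5.02610443e-04 1.38692209e+00]
hole [253. 242.] xy 580.2 -224.5 d 39.1
hole [287. 243.] xy 611.0 -230.1 d 45.5
hole [255. 191.] xy 592.4 -168.8 d 40.6
hole [258. 158.] xy 597.1 -153.9 d 42.2
hole [231. 148.] xy 580.0 -136.6 d 40.7
590.369061831398 -166.21768620166858 [[251.48463271 181.72520825]]
inc -0.52 -17.35 -0.34 rz -10.5
```

Request:
jog_arm:
  increments: [5.5,-0.1,-3,0,0,0,0,5.5,-0.2,-7,0,0,0,0,5.5,-0.3,-11,0,0,0,0,5.5,-0.4,-14.5,0,0,0,0,5.5,-0.5,-17.3,0,0,0,0,5.5,-0.5,-17.3,0,0,0,0,5.5,-0.5,-17.3,0,0,0,0,5.5,-0.5,-17.3,0,0,0,0,5.5,-0.5,-17.3,0,0,0,0]

```text
clock: 27.35
eef_pos: [420.1, -137.6, 158.9]
tool_rot: [3.141, -0.001, 1.387]
force: [-0.5, 0.6, -0.1]
width: 55.0
gripper_force: 0.0
```

```bash
python3 - <<'E'
from h import *
s=ctrl.read_state();P=ctrl.camera_params('wrist');im=save('wrist','pics/w14.png');print(s['eef_pos'],s['tool_rot'])
g=cv2.cvtColor(im,cv2.COLOR_RGB2HSV);q=proj('wrist',[[420,-140,42]],P)[0];print('pred',q)
m=((g[:,:,1]>100)&((g[:,:,0]<20)|(g[:,:,0]>170))&(g[:,:,2]<150)&(g[:,:,2]>20)).astype(np.uint8)
for c in cv2.findContours(m,cv2.RETR_EXTERNAL,cv2.CHAIN_APPROX_NONE)[0]:
    if cv2.contourArea(c)>300: print(cv2.boundingRect(c),c.reshape(-1,2).mean(0))
cv2.imwrite('pics/w14c.png',cv2.resize(im[120:260,180:340,::-1],None,fx=4,fy=4))
E
```

```text
[ 420.11106466 -137.63186     158.90653925] [ 3.14141138e+00 -1.02292641e-03  1.38708142e+00]
pred [253.53526467 186.43684896]
(404, 217, 62, 75) [431.2972973  250.91119691]
(436, 159, 39, 42) [457.79166667 181.025     ]
(235, 154, 42, 49) [255.34883721 178.12403101]
(414, 147, 48, 55) [432.61764706 168.11764706]
(459, 50, 35, 74) [482.39712919  77.48325359]
(377, 40, 35, 260) [394.38721137 178.56305506]
```

View pics/w14c.png

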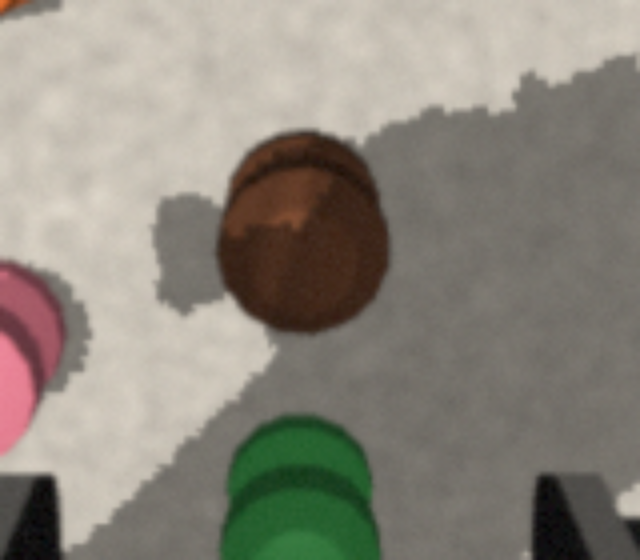

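The close view shows the dark knob, with its head circle centred at crop (303,247), which is image (255.8,181.8). The pink and green ones are clear of the finger line. I compute the increments.

```bash
python3 - <<'E'
from h import *
s=ctrl.read_state();print(s['eef_pos'])
w=ray('wrist',[[255.6,181.6],[234.6,181],[276.6,181]],38);print(w)
rel(s,w[0,0],w[0,1],17,79.5)
E
```

```text
[ 420.00392235 -137.61198536  158.99990385]
[[ 422.10534157 -137.3619669    38.        ]
 [ 405.02284912 -133.67200997   38.        ]
 [ 439.37747467 -140.02746122   38.        ]]
inc 0.06 0.2 14.2 rz -0.0
```

Request:
jog_arm:
  increments: [5.5,0.1,0.2,4,0,0,0,5.5,0.1,0.2,8,0,0,0,5.5,0.1,0.2,11,0,0,0,5.5,0.1,0.2,13,0,0,0,5.5,0.1,0.2,14.2,0,0,0,5.5,0.1,0.2,14.2,0,0,0,2.5,0.1,0.2,14.2,0,0,0,2.5,0.1,0.2,14.2,0,0,0,2.5,0.1,0.2,14.2,0,0,0,2.5,0.1,0.2,14.2,0,0,0,2.5,0.1,0.2,14.2,0,0,0,2.5,0.1,0.2,14.2,0,0,0,2.5,0.1,0.2,14.2,0,0,0]

```text
clock: 28.7
eef_pos: [421.8, -137.4, 17.9]
tool_rot: [3.14, 0.0, 1.387]
force: [-0.9, -0.3, 6.8]
width: 33.5
gripper_force: 60.2
```

```bash
python3 - <<'E'
from h import *
s=ctrl.read_state();p=s['eef_pos'];x,y=box(89);off=p[:2]-[422.1,-137.4];print(p,off,s['width'],x,y)
rel(s,x+off[0],y+off[1],p[2]+90,79.5)
E
```

```text
[ 421.84717173 -137.42470427   17.90950259] [-0.25282827 -0.02470427] 33.460265293760244 604.2189617688011 -91.49031322680804
inc 7.84 17.07 -9.0 rz -0.0
```

Request:
jog_arm:
  increments: [2.5,0,0,-3,0,0,0,2.5,0,0,-7,0,0,0,2.5,1,2,-9,0,0,0,2.5,2.5,5.5,-9,0,0,0,2.5,4.3,9.4,-9,0,0,0,2.5,6,13,-9,0,0,0,2.5,7.2,15.7,-9,0,0,0,2.5,7.8,17.1,-9,0,0,0,2.5,7.8,17.1,-9,0,0,0,2.5,7.8,17.1,-9,0,0,0,2.5,7.8,17.1,-9,0,0,0]

```text
clock: 29.8
eef_pos: [602.0, -92.4, 107.0]
tool_rot: [-3.14, 0.001, 1.387]
force: [-0.1, 0.2, -0.3]
width: 33.8
gripper_force: 60.0
```

```bash
python3 - <<'E'
from h import *
s=ctrl.read_state();p=s['eef_pos'];x,y=box(89);print(p,s['width'],s['gripper_force'])
rel(s,x-.2,y,23.4,79.5)
E
```

```text
[602.04044911 -92.44882826 107.02935344] 33.75530922669834 60.040850430959836
inc 0.13 0.18 8.36 rz -0.0
```

Request:
jog_arm:
  increments: [2.5,0.1,0.2,3,0,0,0,2.5,0.1,0.2,6,0,0,0,2.5,0.1,0.2,7.5,0,0,0,2.5,0.1,0.2,8,0,0,0,2.5,0.1,0.2,8.4,0,0,0,2.5,0.1,0.2,8.4,0,0,0,2.5,0.1,0.2,8.4,0,0,0,5.5,0.1,0.2,8.4,0,0,0,5.5,0.1,0.2,8.4,0,0,0,5.5,0.1,0.2,8.4,0,0,0,5.5,0.1,0.2,8.4,0,0,0,5.5,0.1,0.2,8.4,0,0,0,5.5,0,0,5,0,0,0,5.5,0,0,0,0,0,0,5.5,0,0,-6,0,0,0,5.5,0,0,-10,0,0,0,5.5,0,0,-10,0,0,0,5.5,0,0,-10,0,0,0,5.5,0,0,-10,0,0,0]

```text
clock: 31.7
eef_pos: [602.7, -92.1, 206.1]
tool_rot: [-3.139, 0.001, 1.387]
force: [0.0, 0.3, -0.8]
width: 54.9
gripper_force: 0.0
```

```bash
python3 - <<'E'
from h import *
from scipy.spatial.transform import Rotation
s=ctrl.read_state();P=ctrl.camera_params('wrist');im=save('wrist','pics/w15.png');sd=save('side','pics/s2.png');print(s['eef_pos'],s['width'])
g=cv2.cvtColor(im,cv2.COLOR_RGB2HSV)
# dark knob in wrist: pixels of dark brown
m=((g[:,:,1]>100)&((g[:,:,0]<14)|(g[:,:,0]>170))&(g[:,:,2]<110)&(g[:,:,2]>20)).astype(np.uint8)
for c in cv2.findContours(m,cv2.RETR_EXTERNAL,cv2.CHAIN_APPROX_NONE)[0]:
    if cv2.contourArea(c)>150: print('w dark',cv2.boundingRect(c),cv2.contourArea(c))
print('expected head/foot',proj('wrist',[[*box(89),43],[*box(89),5]],P).round())
print('collar');holes(im,P,33,34,58)
# side view: per-item expected top centre vs. mask centroid by difference with first side image
a=cv2.imread('pics/side.png');b=cv2.imread('pics/s2.png')
d=(cv2.absdiff(a,b).max(2)>35).astype(np.uint8)
h=lambda yl:(632.7-.0366*yl,159.5+.9993*yl)
for n,p in dict(long=(*h(-34),23),ferr=(*h(77),25),short=(*box(-76),23),col=(*box(13),19),knob=(*box(89),30)).items(): print(n,proj('side',[p])[0].round(1))
n,l,st,ce=cv2.connectedComponentsWithStats(d)
for i in range(1,n):
    if st[i,4]>25: print(st[i],ce[i].round())
E
```

```text
[602.68177497 -92.09026424 206.08348073] 54.868095151473675
w dark (30, 248, 24, 25) 196.5
w dark (20, 166, 22, 31) 195.5
w dark (239, 145, 38, 43) 1144.0
w dark (373, 103, 40, 82) 401.5
expected head/foot [[255. 169.]
 [255. 161.]]
collar
hole [256. 283.] xy 581.4 -222.8 d 40.6
hole [257. 244.] xy 592.4 -168.9 d 40.9
hole [223. 232.] xy 558.4 -154.7 d 39.0
hole [256. 219.] xy 594.1 -156.8 d 48.6
long [284.8 182.5]
ferr [273.3 154.7]
short [305.1 315.4]
col [300.3 279.1]
knob [297.2 248.3]
[   0    0   94   85 4611] [33. 35.]
[150   1  32  37 481] [168.  22.]
[  183     0   189   204 14667] [296.  73.]
[   0   88   37  105 1950] [ 14. 128.]
[183 141  44  29 754] [204. 155.]
[  0 167  16  35 244] [  7. 185.]
[211 185  21  21 327] [221. 195.]
[209 218  25  30 515] [221. 233.]
[   85   238   267   139 12211] [219. 312.]
[ 61 242  19  13 106] [ 71. 247.]
[217 270  19  24 359] [226. 281.]
[ 24 295  32  12 195] [ 36. 301.]
[  46  303   94   81 4376] [ 87. 347.]
[219 302  11   9  68] [224. 306.]
```

```bash
python3 -c "
from cell import ctrl
print(ctrl.finish_job())"
```

```text
the job is handed in; nothing more can be done
None
```

I made up both kits and handed the job in at about 32 s. All five pieces are in their compartments, but I saw the short blank only partly after releasing it and checked the collar and knob by measurement only. The tin, sanding block and gouge were left alone.

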